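# Screw down the picture press with its bar

## Robot

A 7-joint arm with a two-finger parallel gripper is mounted at the origin on the work surface. World frame = base frame: x ahead of the robot, y to its left, z up, the work surface at z = 0. Lengths are in m, angles in rad, forces in N, time in s.
With the tool pointing down it reaches from about 0.4 to 0.875 m from the base axis. Payload 4.4 kg.
Tool frame: the origin (TCP) lies at the very end of the fingers, on their centre line; the grasp point (between the pads) lies pinch_z behind it (pinch_z is the distance from the TCP to the grasp point, in m); z points along the fingers, y is the direction in which the jaws open and shut (so a half turn about z gives the same grasp; the last joint's range is limited). The gripper opens to 85 mm and grips with 20 to 120 N. Pads are 22 mm wide; open, the fingers measure 114 mm over their backs; the gripper's body (76 mm by 85 mm) begins 54 mm behind the grasp point. The pads swing forward as they close: fully open they stand 13 mm farther back than shut.
Start: joints at [1.139, 0.628, 0.038, 1.517, -0.027, 0.996, -0.02], TCP at [0.233, -0.607, 0.231] pointing down, gripper open.
Joint ranges: [-3.06, 3.06], [-0.37, 2.12], [-1.25, 1.32], [0.18, 2.47], [-1.1, 4.24], [0.23, 1.98], [-2.94, 2.94]. Speed limits (rad/s): [2.57, 2.57, 3.14, 3.14, 3.14, 3.14, 3.14].

## Interface

Orientations are given as [roll, pitch, yaw] about the fixed x, y, z axes, in that order (R = Rz(yaw) Ry(pitch) Rx(roll)).
In Python, from workcell import state, camera, sign_off, pinch_z gives the robot as it stands. The module is installed in compiled form; this text tells all that it offers.
- The arm moves only by the tool carry_out, never from a script. Its argument "increments" is a list of rows, each a list of 3 entries, a list of its own where there are three numbers: the finger opening in cm, from 0 to 8.54, then the shift along the tool's x, y, z in cm, then the turn about the tool's z in rad. A call has 1 to 10 rows; each row shifts and turns the pose as measured when the row begins, along the tool's axes as they then stand; what a row does not reach is not made up. A row lasts 1/12 s, in which the tool goes at most 41.7 mm and 7.16 degrees, less where a joint would pass 70% of its speed; a pose out of reach is approached as far as the arm can. A call is refused whole if a number of a shift passes 4.17 or a number of a turn 0.125, either way. A call with a gripper value outside its range is refused whole. The fingers move at their own pace and stop on an object; the grip force is fixed at half the most. Time passes only in rows, so rows that do not move let the fingers close. It gives the time, the measured TCP pose, the force and the opening at its end, in the units of the state.
- state(): the state, without advancing time (a new reading comes with each control period).
- camera(name): name is "side" or "top"; returns a dict with "image" (400x640x3 uint8, red, green, blue), "fx", "fy", "cx", "cy" (pixels), "k1" (the pictures are not rectified: a ray, as slopes to the right and down, at radius r is drawn at 1 + k1 r^2 times it, then the intrinsics apply), "eye" and "rotation" of the camera in the world. Camera axes: x right, y up, looking along -z (the intrinsics and any distortion apply to the point x, -y, -z); pixel columns grow to the right and rows downward; lengths in m; the calibration is good to about 2 mm. A picture is of the moment at which its call begins. There is no depth.
- sign_off(): hands the job in, once; it reports no verdict.
The state is a dict: "time_s": time; "q": joint angles; "qd": joint speeds; "joint_efforts": joint torques, N m; "position": TCP position; "ee_rot": TCP orientation; "force": force on the tool from outside, world axes, zero at the start; "ft_torque": the same for the moment, N m; "grip_width": finger opening in m.
Only numpy, scipy, OpenCV 4.12 (cv2) and the standard library are available. Lean on these libraries where they do the work, as an engineer would, in place of code of your own. Each camera call takes 0.05 s, during which the arm holds its last target.

## Task

A freshly mounted picture panel lies in the small green press: screw the press down firmly on it by pulling the red and steel collar clockwise (seen from above) with the yellow-handled bar, in two or more pulls, drawing the bar out and putting it into the next handy hole for each pull. Then take the bar out and lay it back on its wooden rest as it lay before. Leave the panel and everything else on the table where they are.

Things in the scene. Friction and masses are not known exactly. Their poses are not given: they have to be found in the camera images.
- press: Green press fixed to the table; origin on the table at its middle, x along the line of its two pillars. Bed 250 (x) x 220 mm, 30 mm high; beam 260 (x) x 55 mm, its top 150 mm above the table, pillar caps 12 mm more, collar on top of it in the middle. A 28 mm thick screw stands up to 30 mm above the collar's top.
- collar_mid (a point): Steel collar with red blocks round its waist, 110 mm across, 40 mm high. Point: on its upright axis, half-way up, 188 mm above the table. Six radial holes at this height, at 0, 60, ... 300 deg from the frame's x about its z (up); white stripes on top mark them. Holes are 18 mm wide and high, from the rim (55 mm from the axis) in to a floor 27 mm from it. The frame turns with the collar.
- collar (a joint): Turn of the collar, rad, growing clockwise seen from above; starts at 0 to 0.5. A radian lowers platen and pad 5.73 mm. The sprung pad touches the panel at about 2.3 and presses 34 N more per further radian (firm, over 8 N, from about 2.55); hard stop at 3.2. Turning takes about 0.25 N m, up to 0.5 near the stop; it stays where left and never rises or falls.
- pad: Cork pressing pad 165 x 130 mm under the steel platen, sprung, moving only up and down with it; origin at the centre of its underside.
- panel: Picture panel, pale wood with white paper on top, 175 x 190 x 16 mm, 0.45 kg, lying loose on the press's bed (30 mm above the table) under the pad; origin at the centre of its underside.
- bar_grip (a point): Centre of the bar's yellow handle, 90 mm long and 22 x 22 mm square. Out of its end, along +x of this frame, runs a round steel rod 10 mm thick, with a rounded end 125 mm from this point. z is up as it lies on its rest. The bar weighs about 0.16 kg (0.13 to 0.2) and balances within 25 mm of this point.
- bar_tip (a point): Rounded end of the bar's steel rod, 125 mm from the handle's centre along +x.
- rest_cradle (a point): The wooden rest fixed to the table: where the handle's centre lies when the bar is at home, 41 mm above the table; +x is the way the rod points. Base 190 x 70 x 10 mm; blocks 36 mm behind this point (top 30 mm up, under the handle) and 95 mm ahead (top 36 mm, under the rod), 12 mm long, with 12 mm high ears 46 mm apart.
- brush_mug: Blue mug with two brushes, 76 mm across, 165 mm high over all, bystander; origin at its underside.
- ink: Blue-labelled ink jar, 44 mm across, 60 mm high, bystander; origin at its underside.
- gouache: Green-labelled paint jar, 48 mm across, 55 mm high, bystander; origin at its underside.
- eraser: White eraser 45 x 22 x 13 mm, bystander; origin at its underside.
- tape: Roll of paper tape, 90 mm across, 24 mm high, bystander; origin at its underside.
- small_frame: Small framed picture lying flat, 150 x 120 x 14 mm, bystander; origin at its underside.
Things that resemble listed ones, but are neither listed nor needed, are in the scene too. Leave any black look-alike of the part that bears bar_grip alone.

How it is judged:
On the way, in this order (a step that is already met when the one before it is completed fails the run):
1. with the bar's rod in one of its holes, the collar is turned part of the way (horizontal distance between bar_tip and collar_mid below 0.05 m and z of bar_tip in the frame of collar_mid between -0.012 and 0.012 m and value of joint collar above 0.6 rad and not (contact force between pad and panel above 8 N)), for 0.1 s.
2. the bar is drawn out of the collar before the press is firm (horizontal distance between bar_tip and collar_mid above 0.058 m and not (contact force between pad and panel above 8 N)), for 0.1 s.
3. with the bar's rod in a hole again, the collar is turned until the pad presses the panel firmly (horizontal distance between bar_tip and collar_mid below 0.05 m and z of bar_tip in the frame of collar_mid between -0.012 and 0.012 m and contact force between pad and panel above 8 N), for 0.1 s.
At the end, for the whole second after the job is handed in: The pad presses the panel with more than 8 N; the bar lies on both blocks of its rest, rod pointing the same way as at first, handle centre within 35 mm (level) and 6 mm (height) of its cradle point and within 0.25 rad of its direction (contact force between pad and panel above 8 N and horizontal distance between bar_grip and rest_cradle below 0.035 m and z of bar_grip in the frame of rest_cradle between -0.006 and 0.006 m and x of bar_tip in the frame of rest_cradle above 0.085 m and angle between the x axis of bar_grip and the x axis of rest_cradle, either way round below 0.25 rad); the robot touches nothing.
It fails at once if the panel is shifted more than 20 mm (distance of panel from where it was at the start of the episode above 0.02 m).
It fails at once if the mug, a jar, the eraser, the tape or the small frame is moved more than 30 mm (distance of any of brush_mug, ink, gouache, eraser, tape, small_frame from where it was at the start of the episode above 0.03 m).
It also fails if it takes over 72 s, if anything falls off the work surface, if the arm or the gripper's body presses on something with over 40 N, if the wrist force passes 120 N, or if a joint passes its speed limit or range.

## Working session

There is one attempt and no reset: what is moved stays moved. The work goes in short steps, Python scripts to look and compute and a tool call to move; the robot and the scene stay as the last step left them, time stands still between calls to the robot, and variables do not carry over. Pictures are saved under pics/ and viewed, and the job is handed in when it is done.

Besides the shell and the picture viewer there is one more tool, called after "Call:" as a command line: name --argument value ..., lists and objects as JSON in quotes. carry_out: Moves the arm, as the interface text tells. Its arguments: {"type":"object","properties":{"increments":{"type":"array"}},"required":["increments"]}

```bash
mkdir -p pics; ls; cat > h.py <<'E'
import numpy as np, cv2
from workcell import state, camera, pinch_z
def snap(n,f):
    c=camera(n); cv2.imwrite('pics/'+f,c['image'][:,:,::-1]); np.save(f'pics/{f}.npy',c,allow_pickle=True); return c
def load(f): return np.load(f'pics/{f}.npy',allow_pickle=True).item()
def ray(c,u,v):
    x=(u-c['cx'])/c['fx'];y=(v-c['cy'])/c['fy'];a,b=x,y
    for _ in range(30):
        s=1+c['k1']*(a*a+b*b);a,b=x/s,y/s
    d=np.array(c['rotation'])@np.array([a,-b,-1.]);return np.array(c['eye']),d/np.linalg.norm(d)
def onz(c,u,v,z):
    e,d=ray(c,u,v);return e+d*(z-e[2])/d[2]
def proj(c,p):
    q=np.array(c['rotation']).T@(np.array(p)-np.array(c['eye']));a,b=q[0]/-q[2],-q[1]/-q[2]
    s=1+c['k1']*(a*a+b*b);return a*s*c['fx']+c['cx'],b*s*c['fy']+c['cy']
def tri(c1,p1,c2,p2):
    A=np.zeros((3,3));b=np.zeros(3)
    for c,p in((c1,p1),(c2,p2)):
        e,d=ray(c,*p);M=np.eye(3)-np.outer(d,d);A+=M;b+=M@e
    return np.linalg.solve(A,b)
E
python3 - <<'E'
from h import *
for n in('top','side'):
    c=snap(n,n+'0.png');print(n,c['eye'],np.round(c['rotation'],3).tolist(),c['fx'],c['k1'])
print(state(),pinch_z)
E
```

```text
pics
top [ 0.43581346 -0.04104915  1.38880165] [0.106, 0.017, -1.598] 472.0288271603617 0.0033286429660154882
side [0.49898562 0.85500226 0.91804135] [0.836, 0.011, -3.098] 373.10117647218397 -0.02220835049586094
{'time_s': 0.1, 'q': array([ 1.13920555,  0.62927192,  0.03846443,  1.51823995, -0.02698157,
        0.99627956, -0.01999559]), 'qd': array([ 0.00021216, -0.00450556,  0.00151225, -0.00161789, -0.00032574,
        0.00176815,  0.00138614]), 'joint_efforts': array([ 2.87245661e-03, -5.64536119e+01,  1.23045925e+00, -1.93972081e+01,
        1.12797166e-02,  5.49600823e-03, -9.56237329e-07]), 'position': array([ 0.23231768, -0.60648813,  0.23047852]), 'ee_rot': array([-3.13991295e+00,  4.40914348e-05,  3.65789971e-01]), 'force': array([-0.21965561,  0.13854682, -0.71155482]), 'ft_torque': array([-0.04527767, -0.01051537, -0.01465282]), 'grip_width': 0.08554601107606091} 0.0187
```

```bash
cat >> h.py <<'E'
from scipy.spatial.transform import Rotation as Rn
def _fix(c):
    r=np.array(c['rotation'])
    if r.shape==(3,): c['rotation']=Rn.from_euler('xyz',r).as_matrix()
    return c
_l,_s=load,snap
def load(f): return _fix(_l(f))
def snap(n,f): return _fix(_s(n,f))
E

```

```text
(no output)
```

View pics/top0.png

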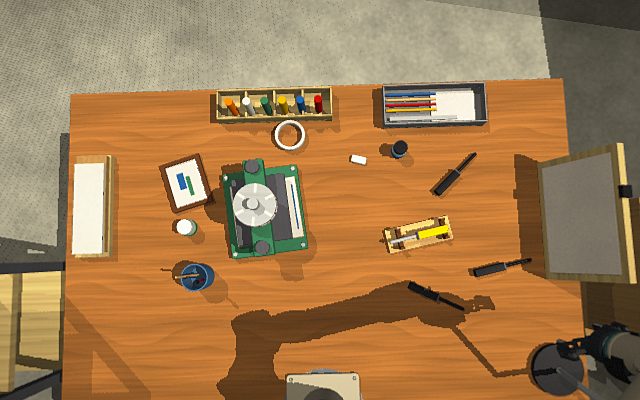

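View pics/side0.png

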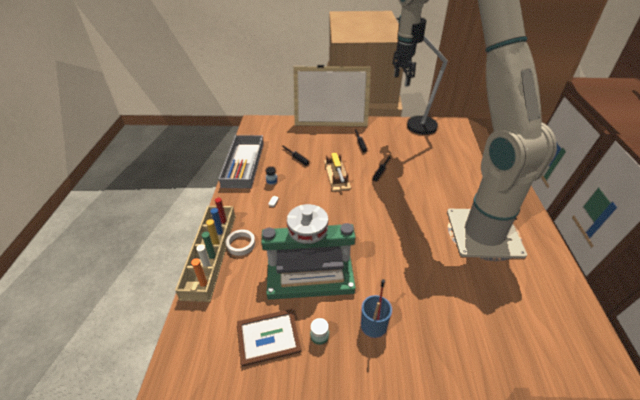

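```bash
python3 - <<'E'
import cv2,numpy as np
t=cv2.imread('pics/top0.png');s=cv2.imread('pics/side0.png')
cv2.imwrite('pics/c1.png',cv2.resize(t[205:265,370:470],None,fx=8,fy=8,interpolation=cv2.INTER_CUBIC))
cv2.imwrite('pics/c2.png',cv2.resize(t[145:265,210:320],None,fx=5,fy=5,interpolation=cv2.INTER_CUBIC))
cv2.imwrite('pics/c3.png',cv2.resize(s[195:305,250:370],None,fx=5,fy=5,interpolation=cv2.INTER_CUBIC))
from h import *
c=load('top0.png')
hsv=cv2.cvtColor(t,cv2.COLOR_BGR2HSV)
m=cv2.inRange(hsv,(24,190,150),(34,255,255));m[:205]=0;m[265:]=0;m[:,:380]=0;m[:,470:]=0
cnt=max(cv2.findContours(m,0,2)[0],key=cv2.contourArea);r=cv2.minAreaRect(cnt);print(r,cv2.contourArea(cnt))
for p in cv2.boxPoints(r):print(p,onz(c,*p,0.052))
print(onz(c,*r[0],.05))
E
```

```text
((433.11767578125, 231.4705810546875), (7.276068687438965, 29.589345932006836), 75.96376037597656) 186.0
[417.8824 231.5294] [ 0.4948323  -0.28097535  0.052     ]
[446.58826 224.35292] [ 0.5127899  -0.36268134  0.052     ]
[448.35297 231.41176] [ 0.49275306 -0.36654529  0.052     ]
[419.6471  238.58824] [ 0.47483508 -0.28497179  0.052     ]
[ 0.49387854 -0.32420885  0.05      ]
```

View pics/c1.png

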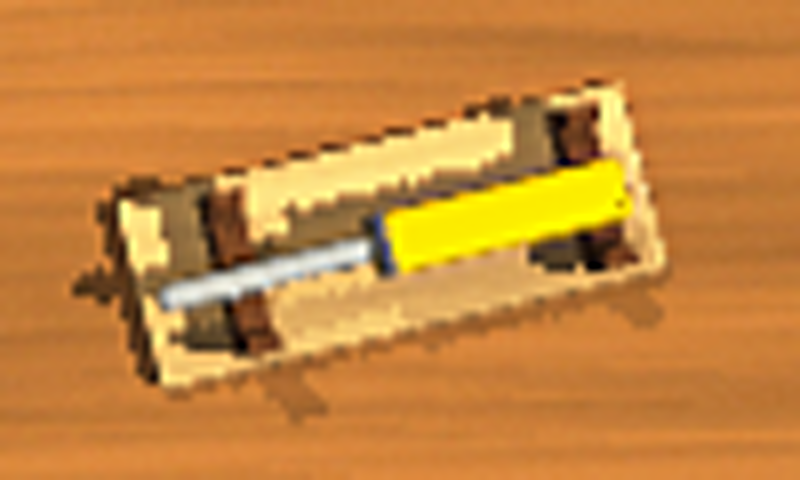

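View pics/c2.png

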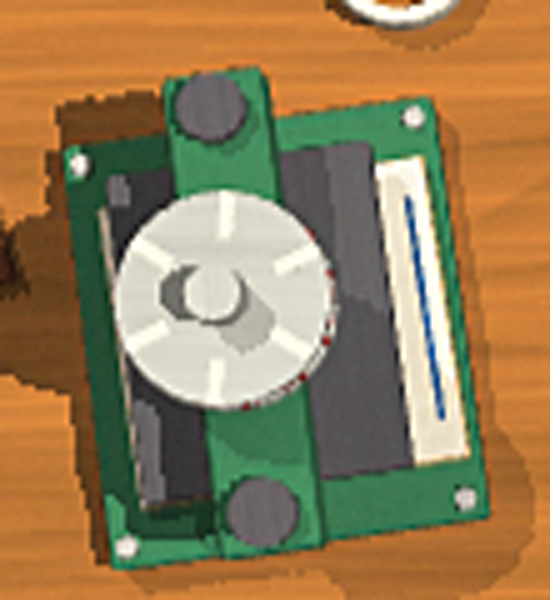

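View pics/c3.png

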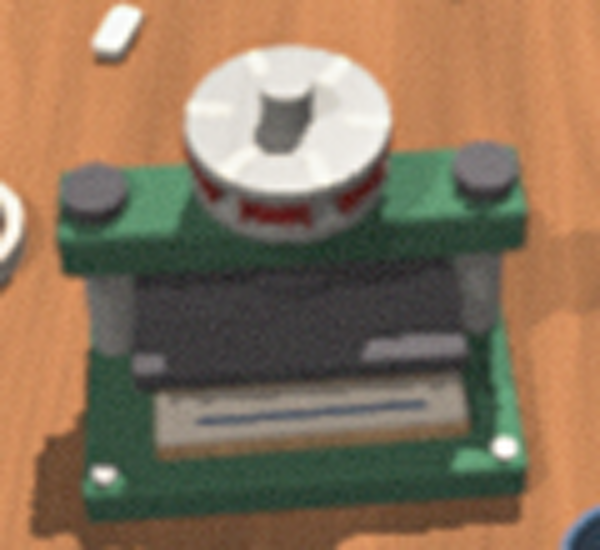

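```bash
python3 - <<'E'
from h import *
c=load('top0.png');s=load('side0.png')
p=lambda x,y:(370+(x+.5)/8-.5,205+(y+.5)/8-.5)
print('tip',onz(c,*p(163,298),.043)); 
for q in((385,214),(390,272),(630,210),(617,158)):print(onz(c,*p(*q),.052))
# collar disc
im=c['image'];hsv=cv2.cvtColor(im,cv2.COLOR_RGB2HSV)
m=cv2.inRange(hsv,(0,0,140),(180,60,255));r=np.zeros_like(m);r[175:235,225:285]=m[175:235,225:285]
r=cv2.morphologyEx(r,cv2.MORPH_OPEN,np.ones((3,3)))
cs=cv2.findContours(r,0,2)[0];k=max(cs,key=cv2.contourArea);el=cv2.fitEllipse(cv2.convexHull(k));print(el)
print('collar',onz(c,*el[0],.208))
q=lambda x,y:(210+(x+.5)/5-.5,145+(y+.5)/5-.5)
C=onz(c,*el[0],.208)
for st in((228,200,226,235),(310,255,275,271),(308,352,275,332),(215,398,217,362),(130,340,165,325),(138,242,170,264)):
    a=onz(c,*q(*st[:2]),.208)-C;b=onz(c,*q(*st[2:]),.208)-C
    print(np.linalg.norm(a[:2]),np.degrees(np.arctan2(a[1],a[0])),np.degrees(np.arctan2(b[1],b[0])))
# caps
A=onz(c,*q(210,105),.162);B=onz(c,*q(263,512),.162);d=A-B
print('caps',A,B,(A+B)/2,np.degrees(np.arctan2(d[1],d[0])))
# tip from side
cv2.imwrite('pics/c4.png',cv2.resize(s['image'][140:200,300:400,::-1],None,fx=8,fy=8,interpolation=cv2.INTER_CUBIC))
for n in((.494,-.324,.052),(.47,-.2,.041)):print(proj(s,n))
E
```

```text
tip [ 0.46832272 -0.20219941  0.043     ]
[ 0.49545897 -0.28045693  0.052     ]
[ 0.47501194 -0.28122984  0.052     ]
[ 0.49444287 -0.3665245   0.052     ]
[ 0.5128961  -0.36296636  0.052     ]
((254.2860107421875, 204.62269592285156), (43.130130767822266, 44.00480651855469), 96.5906753540039)
collar [0.56733364 0.1549328  0.208     ]
0.05103599995219141 -3.26314336334768 -2.9100051482962663
0.04911357155944868 -63.8557902879274 -61.901694716481224
0.05047293313004832 -123.00533518226113 -123.20136325139406
0.049556368657648855 174.43314076298586 173.42314731433967
0.051008657776389785 111.66852971616632 111.61945759433394
0.05290571424750566 54.3384042875076 54.5065832863783
caps [0.67643267 0.16849335 0.162     ] [0.46125792 0.14324772 0.162     ] [0.5688453  0.15587054 0.162     ] 6.691700685666798
(np.float64(334.9904091777209), np.float64(158.73498667116976))
(np.float64(341.1482710887286), np.float64(181.38153651066943))
```

View pics/c4.png

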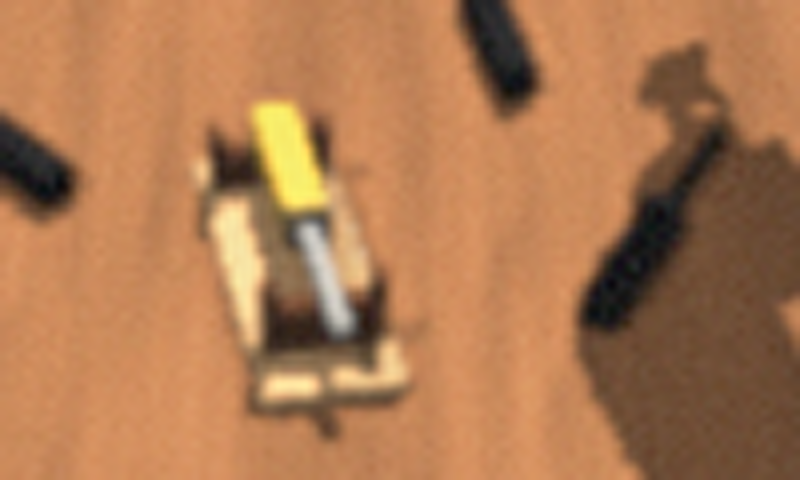

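```bash
python3 - <<'E'
from h import *
from scipy.optimize import least_squares
c=load('top0.png')
q=lambda x,y:(210+(x+.5)/5-.5,145+(y+.5)/5-.5)
sts=((228,200,226,235),(310,255,275,271),(308,352,275,332),(215,398,217,362),(130,340,165,325),(138,242,170,264))
def f(p):
    o=[]
    for k,st in enumerate(sts):
        u=np.radians(p[2]-60*k);n=np.array([-np.sin(u),np.cos(u)])
        for w in(st[:2],st[2:]):o.append(n@(onz(c,*q(*w),.208)[:2]-p[:2]))
    return o
r=least_squares(f,[.5673,.155,-5],x_scale=[.01,.01,1]);print(r.x,np.round(r.fun,4))
E
```

```text
[ 0.56901138  0.15579457 -4.8990456 ] [ 0.0005  0.0001 -0.001  -0.0003  0.0008  0.      0.0004  0.0001 -0.0012
 -0.0001  0.0002  0.0005]
```

```bash
cat >> h.py <<'E'
def plan(x,y,z,yaw,n,cur=None):
    s=state();p=np.array(cur[:3] if cur else s['position']);w=cur[3] if cur else s['ee_rot'][2]
    t=np.array([x,y,z]);dw=(yaw-w+np.pi)%(2*np.pi)-np.pi
    print('now',p.round(4),round(float(w),3),'per row:')
    D=(t-p)/n
    for i in range(n):
        a=w+dw*i/n;c,s_=np.cos(a),np.sin(a)
        print([round(100*v,2) for v in(c*D[0]+s_*D[1],s_*D[0]-c*D[1],-D[2])],round(-dw/n,3))
E
python3 - <<'E'
from h import *
c=load('top0.png');print(onz(c,558,368,0))
plan(.43,-.42,.20,1.0,8);plan(.4947,-.3235,.13,1.787,7,[.43,-.42,.20,1.0])
E
```

```text
[ 0.10058263 -0.66642785  0.        ]
now [ 0.2323 -0.6065  0.2305] 0.366 per row:
[np.float64(3.14), np.float64(-1.29), np.float64(0.38)] -0.079
[np.float64(3.23), np.float64(-1.04), np.float64(0.38)] -0.079
[np.float64(3.31), np.float64(-0.78), np.float64(0.38)] -0.079
[np.float64(3.36), np.float64(-0.52), np.float64(0.38)] -0.079
[np.float64(3.39), np.float64(-0.25), np.float64(0.38)] -0.079
[np.float64(3.4), np.float64(0.02), np.float64(0.38)] -0.079
[np.float64(3.38), np.float64(0.29), np.float64(0.38)] -0.079
[np.float64(3.35), np.float64(0.56), np.float64(0.38)] -0.079
now [ 0.43 -0.42  0.2 ] 1.0 per row:
[np.float64(1.66), np.float64(0.03), np.float64(1.0)] -0.112
[np.float64(1.65), np.float64(0.22), np.float64(1.0)] -0.112
[np.float64(1.61), np.float64(0.4), np.float64(1.0)] -0.112
[np.float64(1.56), np.float64(0.58), np.float64(1.0)] -0.112
[np.float64(1.48), np.float64(0.75), np.float64(1.0)] -0.112
[np.float64(1.39), np.float64(0.91), np.float64(1.0)] -0.112
[np.float64(1.28), np.float64(1.06), np.float64(1.0)] -0.112
```

Call:
carry_out --increments '[[8.5,[3.1,-1.3,0.3],-0.05],[8.5,[3.2,-1.0,0.4],-0.08],[8.5,[3.3,-0.8,0.4],-0.08],[8.5,[3.4,-0.5,0.4],-0.08],[8.5,[3.4,-0.2,0.4],-0.08],[8.5,[3.4,0,0.4],-0.08],[8.5,[3.4,0.3,0.4],-0.08],[8.5,[3.3,0.6,0.4],-0.08]]'

```text
time_s: 0.77
position: [0.4293, -0.4258, 0.1939]
ee_rot: [-3.134, 0.007, 0.983]
force: [0.1, -0.3, -0.3]
grip_width: 0.085
```

```bash
python3 - <<'E'
from h import *
print(state()['ee_rot'],state()['q'])
plan(.4947,-.3235,.10,1.787,9)
E
```

```text
[-3.13360227  0.00744556  0.98282077] [ 0.80751306  0.60874238 -0.12370964  1.68094384  0.10379103  0.86524665
  0.04987815]
now [ 0.4293 -0.4258  0.1939] 0.983 per row:
[np.float64(1.35), np.float64(-0.03), np.float64(1.04)] -0.089
[np.float64(1.35), np.float64(0.09), np.float64(1.04)] -0.089
[np.float64(1.33), np.float64(0.21), np.float64(1.04)] -0.089
[np.float64(1.31), np.float64(0.33), np.float64(1.04)] -0.089
[np.float64(1.27), np.float64(0.45), np.float64(1.04)] -0.089
[np.float64(1.23), np.float64(0.56), np.float64(1.04)] -0.089
[np.float64(1.17), np.float64(0.67), np.float64(1.04)] -0.089
[np.float64(1.11), np.float64(0.77), np.float64(1.04)] -0.089
[np.float64(1.04), np.float64(0.87), np.float64(1.04)] -0.089
```

Call:
carry_out --increments '[[8.5,[1.3,0,1.0],-0.09],[8.5,[1.3,0.1,1.0],-0.09],[8.5,[1.3,0.2,1.0],-0.09],[8.5,[1.3,0.3,1.0],-0.09],[8.5,[1.3,0.4,1.0],-0.09],[8.5,[1.2,0.6,1.0],-0.09],[8.5,[1.2,0.7,1.0],-0.09],[8.5,[1.1,0.8,1.0],-0.09],[8.5,[1.0,0.9,1.0],-0.09],[8.5,[0,0,0],0]]'

```text
time_s: 1.6
position: [0.501, -0.3058, 0.096]
ee_rot: [-3.134, -0.01, 1.853]
force: [0.9, 0.0, -0.1]
grip_width: 0.0849
```

```bash
python3 - <<'E'
from h import *
print(state()['ee_rot'],state()['q'])
plan(.4947,-.3235,.022,1.787,5)
E
```

```text
[-3.13412194 -0.00980992  1.85298997] [ 0.70351964  0.73779918 -0.32335079  1.79542405  0.34472418  0.67658735
  0.46706867]
now [ 0.501  -0.3058  0.096 ] 1.853 per row:
[np.float64(-0.3), np.float64(-0.22), np.float64(1.48)] 0.013
[np.float64(-0.31), np.float64(-0.22), np.float64(1.48)] 0.013
[np.float64(-0.31), np.float64(-0.21), np.float64(1.48)] 0.013
[np.float64(-0.31), np.float64(-0.21), np.float64(1.48)] 0.013
[np.float64(-0.32), np.float64(-0.2), np.float64(1.48)] 0.013
```

Call:
carry_out --increments '[[8.5,[-0.8,-0.5,0.5],0.03],[8.5,[-0.8,-0.5,0.8],0.035],[8.5,[0,0,0],0]]'

```text
time_s: 1.85
position: [0.4939, -0.3266, 0.0818]
ee_rot: [-3.132, -0.009, 1.776]
force: [-0.9, -0.6, -0.1]
grip_width: 0.085
```

```bash
python3 - <<'E'
from h import *
snap('top','top1.png');print(state()['ee_rot'])
plan(.4947,-.3235,.022,1.787,5)
E
```

```text
[-3.13250219 -0.00850601  1.77755004]
now [ 0.4945 -0.3262  0.0824] 1.778 per row:
[np.float64(0.05), np.float64(0.02), np.float64(1.21)] -0.002
[np.float64(0.05), np.float64(0.02), np.float64(1.21)] -0.002
[np.float64(0.05), np.float64(0.02), np.float64(1.21)] -0.002
[np.float64(0.05), np.float64(0.02), np.float64(1.21)] -0.002
[np.float64(0.05), np.float64(0.02), np.float64(1.21)] -0.002
```

Call:
carry_out --increments '[[8.5,[0.1,0,1.2],0],[8.5,[0.1,0,1.2],0],[8.5,[0,0,1.2],0],[8.5,[0,0,1.2],0],[8.5,[0,0,0.8],0],[8.5,[0,0,0],0]]'

```text
time_s: 2.4
position: [0.4922, -0.3284, 0.0227]
ee_rot: [-3.134, -0.004, 1.768]
force: [-0.8, 0.7, -0.4]
grip_width: 0.0848
```

```bash
python3 - <<'E'
from h import *
for n in('top','side'):snap(n,n+'2.png')
a=cv2.imread('pics/top2.png')[190:280,360:500];b=cv2.imread('pics/side2.png')[120:210,280:420]
cv2.imwrite('pics/c5.png',np.vstack([cv2.resize(i,None,fx=3.3,fy=3.3,interpolation=2) for i in(a,b)]))
plan(.4947,-.3235,.022,1.787,5)
E
```

```text
now [ 0.4931 -0.3286  0.0241] 1.768 per row:
[np.float64(0.09), np.float64(0.05), np.float64(0.04)] -0.004
[np.float64(0.09), np.float64(0.05), np.float64(0.04)] -0.004
[np.float64(0.09), np.float64(0.05), np.float64(0.04)] -0.004
[np.float64(0.09), np.float64(0.05), np.float64(0.04)] -0.004
[np.float64(0.09), np.float64(0.05), np.float64(0.04)] -0.004
```

View pics/c5.png

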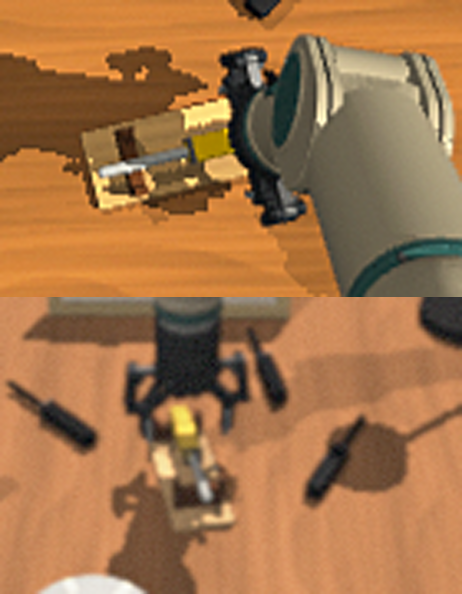

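Call:
carry_out --increments '[[8.5,[0.4,0.2,0.1],-0.018],[8.5,[0,0,0],0]]'

```text
time_s: 2.67
position: [0.4951, -0.3241, 0.0237]
ee_rot: [-3.136, -0.003, 1.788]
force: [-0.2, 0.3, -0.4]
grip_width: 0.0851
```

Call:
carry_out --increments '[[1.5,[0,0,0],0],[1.5,[0,0,0],0],[1.5,[0,0,0],0],[1.5,[0,0,0],0],[1.5,[0,0,0],0],[1.5,[0,0,0],0],[1.5,[0,0,0],0],[1.5,[0,0,0],0]]'

```text
time_s: 3.33
position: [0.4967, -0.3245, 0.026]
ee_rot: [-3.139, -0.0, 1.789]
force: [0.0, -0.5, 0.1]
grip_width: 0.0212
```

```bash
python3 - <<'E'
from h import *
for i in range(3):
  camera('top');s=state();print(s['position'],s['ee_rot'],s['grip_width'],s['force'])
E
```

```text
[ 0.4966993  -0.32447087  0.02599214] [-3.13928118e+00 -4.43919794e-05  1.78897399e+00] 0.02115264826694143 [-0.48974074  0.35108677 -0.47762814]
[ 0.49669165 -0.32444878  0.02599014] [-3.13925784e+00 -7.19987450e-05  1.78897966e+00] 0.02103474787138504 [ 0.39702696  0.15000156 -0.40980403]
[ 0.49671023 -0.32445185  0.02599409] [-3.13927234e+00 -5.54615939e-05  1.78900996e+00] 0.02122100787308437 [ 0.79105421 -0.5515167  -0.4018257 ]
```

Call:
carry_out --increments '[[1.5,[0,0,-1.0],0],[1.5,[0,0,-2.0],0],[1.5,[0,0,-3.0],0],[1.5,[0,0,-3.0],0],[1.5,[0,0,-3.0],0],[1.5,[0,0,-3.0],0],[1.5,[0,0,-1.5],0]]'

```text
time_s: 4.07
position: [0.4927, -0.3219, 0.195]
ee_rot: [-3.128, -0.01, 1.79]
force: [0.8, -0.9, -0.6]
grip_width: 0.021
```

```bash
python3 - <<'E'
from h import *
print(state()['ee_rot'],state()['grip_width'])
plan(.76,-.10,.195,3.056,14)
E
```

```text
[-3.12848241 -0.00996475  1.7904588 ] 0.021031322364257057
now [ 0.4927 -0.3219  0.195 ] 1.79 per row:
[np.float64(1.13), np.float64(2.21), np.float64(-0.0)] -0.09
[np.float64(0.93), np.float64(2.3), np.float64(-0.0)] -0.09
[np.float64(0.72), np.float64(2.38), np.float64(-0.0)] -0.09
[np.float64(0.5), np.float64(2.43), np.float64(-0.0)] -0.09
[np.float64(0.28), np.float64(2.47), np.float64(-0.0)] -0.09
[np.float64(0.05), np.float64(2.48), np.float64(-0.0)] -0.09
[np.float64(-0.17), np.float64(2.48), np.float64(-0.0)] -0.09
[np.float64(-0.39), np.float64(2.45), np.float64(-0.0)] -0.09
[np.float64(-0.61), np.float64(2.4), np.float64(-0.0)] -0.09
[np.float64(-0.83), np.float64(2.34), np.float64(-0.0)] -0.09
[np.float64(-1.04), np.float64(2.25), np.float64(-0.0)] -0.09
[np.float64(-1.24), np.float64(2.15), np.float64(-0.0)] -0.09
[np.float64(-1.42), np.float64(2.03), np.float64(-0.0)] -0.09
[np.float64(-1.6), np.float64(1.89), np.float64(-0.0)] -0.09
```

Call:
carry_out --increments '[[1.5,[1.1,2.2,0],-0.09],[1.5,[0.9,2.3,0],-0.09],[1.5,[0.7,2.4,0],-0.09],[1.5,[0.5,2.4,0],-0.09],[1.5,[0.3,2.5,0],-0.09],[1.5,[0,2.5,0],-0.09],[1.5,[-0.2,2.5,0],-0.09],[1.5,[-0.4,2.4,0],-0.09],[1.5,[-0.6,2.4,0],-0.09]]'

```text
time_s: 4.82
position: [0.6647, -0.1845, 0.2051]
ee_rot: [-3.129, -0.007, 2.622]
force: [0.1, -0.8, -1.5]
grip_width: 0.0212
```

```bash
python3 - <<'E'
from h import *
print(state()['ee_rot'],state()['q'])
plan(.77,-.0,.19,3.056,9)
E
```

```text
[-3.12868882 -0.00690972  2.62204207] [ 0.52012828  0.77309009 -0.56092119  1.39753946  0.43853506  1.10701676
  0.93734436]
now [ 0.6647 -0.1845  0.2051] 2.622 per row:
[np.float64(0.0), np.float64(2.36), np.float64(0.17)] -0.048
[np.float64(-0.11), np.float64(2.36), np.float64(0.17)] -0.048
[np.float64(-0.22), np.float64(2.35), np.float64(0.17)] -0.048
[np.float64(-0.34), np.float64(2.34), np.float64(0.17)] -0.048
[np.float64(-0.45), np.float64(2.32), np.float64(0.17)] -0.048
[np.float64(-0.56), np.float64(2.29), np.float64(0.17)] -0.048
[np.float64(-0.67), np.float64(2.26), np.float64(0.17)] -0.048
[np.float64(-0.78), np.float64(2.23), np.float64(0.17)] -0.048
[np.float64(-0.89), np.float64(2.19), np.float64(0.17)] -0.048
```

Call:
carry_out --increments '[[1.5,[0,2.3,0.2],-0.05],[1.5,[-0.1,2.3,0.2],-0.05],[1.5,[-0.2,2.3,0.2],-0.05],[1.5,[-0.3,2.3,0.2],-0.05],[1.5,[-0.4,2.3,0.2],-0.05],[1.5,[-0.6,2.3,0.2],-0.05],[1.5,[-0.7,2.3,0.2],-0.05],[1.5,[-0.8,2.2,0.2],-0.05],[1.5,[-0.9,2.2,0.2],-0.04]]'

```text
time_s: 5.57
position: [0.7678, 0.0051, 0.1862]
ee_rot: [-3.129, -0.015, 3.084]
force: [1.3, 0.5, -0.4]
grip_width: 0.0206
```

```bash
python3 - <<'E'
from h import *
print(state()['ee_rot'],state()['q'])
plan(.7733,.1383,.173,3.056,9)
E
```

```text
[-3.12923289 -0.01542316  3.08390551] [ 0.2239403   0.93313253 -0.63732443  1.12727307  0.5355049   1.25602844
  1.13041207]
now [0.7678 0.0051 0.1862] 3.084 per row:
[np.float64(0.02), np.float64(1.48), np.float64(0.15)] 0.003
[np.float64(0.03), np.float64(1.48), np.float64(0.15)] 0.003
[np.float64(0.03), np.float64(1.48), np.float64(0.15)] 0.003
[np.float64(0.04), np.float64(1.48), np.float64(0.15)] 0.003
[np.float64(0.04), np.float64(1.48), np.float64(0.15)] 0.003
[np.float64(0.05), np.float64(1.48), np.float64(0.15)] 0.003
[np.float64(0.05), np.float64(1.48), np.float64(0.15)] 0.003
[np.float64(0.06), np.float64(1.48), np.float64(0.15)] 0.003
[np.float64(0.06), np.float64(1.48), np.float64(0.15)] 0.003
```

Call:
carry_out --increments '[[1.5,[0,1.5,0.1],0],[1.5,[0,1.5,0.1],0],[1.5,[0,1.5,0.2],0.01],[1.5,[0,1.5,0.2],0.01],[1.5,[0,1.5,0.2],0],[1.5,[0,1.5,0.2],0],[1.5,[0,1.5,0.2],0],[1.5,[0,1.5,0.1],0],[1.5,[0,0.8,0],0],[1.5,[0,0,0],0]]'

```text
time_s: 6.4
position: [0.7731, 0.1473, 0.1711]
ee_rot: [-3.13, -0.02, 3.065]
force: [-0.1, 0.5, -1.9]
grip_width: 0.021
```

```bash
python3 - <<'E'
from h import *
c=snap('side','side3.png');snap('top','top3.png');s=state();print(s['ee_rot'],s['q'])
plan(.7733,.1383,.172,3.056,1)
a=cv2.imread('pics/top3.png')[100:260,200:360];b=cv2.imread('pics/side3.png')[130:290,220:380]
cv2.imwrite('pics/c6.png',np.hstack([cv2.resize(i,None,fx=2.5,fy=2.5,interpolation=2) for i in(a,b)]))
E
```

```text
[-3.12780335 -0.01994707  3.06313204] [ 0.02408716  0.97861785 -0.61807095  1.05503324  0.5305793   1.27672461
  0.9571448 ]
now [0.7734 0.1446 0.1711] 3.063 per row:
[np.float64(-0.04), np.float64(-0.63), np.float64(-0.09)] 0.007
```

View pics/c6.png

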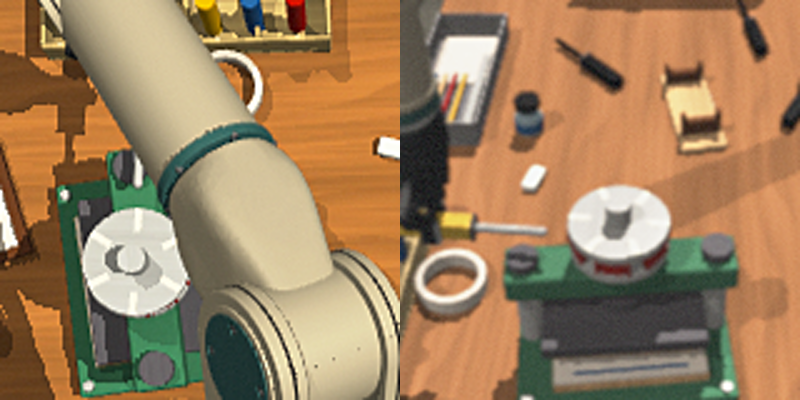

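```bash
python3 - <<'E'
from h import *
c=load('side3.png');t=load('top3.png')
a=cv2.imread('pics/top3.png')[155:215,225:305];b=cv2.imread('pics/side3.png')[195:255,230:310]
cv2.imwrite('pics/c7.png',np.hstack([cv2.resize(i,None,fx=5,fy=5,interpolation=2) for i in(a,b)]))
R=Rn.from_euler('xyz',[-3.1278,-.0199,3.0631]).as_matrix();p=np.array([.7734,.1446,.1711])
tip=p+R@[.1264,0,-.015];print(tip,proj(c,tip),proj(t,tip),proj(c,p+R@[.06,0,-.015]),proj(t,p+R@[.06,0,-.015]))
E
```

```text
[0.64772789 0.15469217 0.1886108 ] (np.float64(277.61373942462797), np.float64(221.8649972035151)) (np.float64(255.27604062778397), np.float64(174.45662769683506)) (np.float64(253.87037698762413), np.float64(220.25294051987106)) (np.float64(257.0597828571593), np.float64(149.33960347681665))
```

View pics/c7.png

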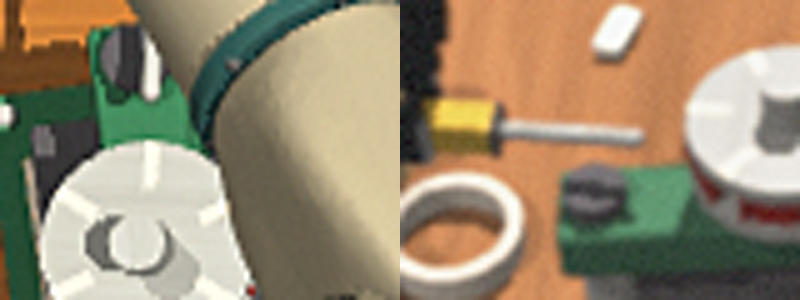

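Call:
carry_out --increments '[[1.5,[0.2,-0.6,0],0.007],[1.5,[0.3,0,0],0],[1.5,[0,0,0],0]]'

```text
time_s: 6.75
position: [0.7683, 0.1343, 0.1713]
ee_rot: [-3.125, -0.019, 3.051]
force: [-0.6, -0.1, -1.2]
grip_width: 0.0216
```

```bash
cat >> h.py <<'E'
C=np.array([.569,.1558])
def rel(o=.1264):
    s=state();R=Rn.from_euler('xyz',s['ee_rot']).as_matrix();tip=s['position']+R@[o,0,-.015];d=tip[:2]-C
    w=s['ee_rot'][2];u=np.array([np.cos(w),np.sin(w)]);ty=np.array([np.sin(w),-np.cos(w)])
    g=s['position'][:2]-C
    print('t',s['time_s'],'tip',tip.round(4),'r %.4f'%np.hypot(*d),'yaw',round(np.degrees(w),2),'lateral(tool y) tip %.4f'%(d@ty),'handle az',round(np.degrees(np.arctan2(g[1],g[0])),2),'Rtcp %.4f'%np.hypot(*g),'rot',s['ee_rot'].round(4),'F',s['force'].round(1),'T',s['ft_torque'].round(2),'w',round(s['grip_width'],4))
E
python3 -c "
from h import *
rel();print(state()['q'])"
```

```text
t 6.75 tip [0.6428 0.146  0.1887] r 0.0744 yaw 174.82 lateral(tool y) tip -0.0031 handle az -6.15 Rtcp 0.2005 rot [-3.1245 -0.019   3.0512] F [-0.6 -0.1 -1.2] T [ 0.07 -0.01 -0.06] w 0.0216
[ 0.03932196  0.96636014 -0.61582932  1.08361911  0.5300417   1.26258177
  0.94822265]
```

Call:
carry_out --increments '[[1.5,[0.2,0.3,0],0],[1.5,[0.4,0.1,0],0],[1.5,[0,0,0],0]]'

```text
time_s: 7.0
position: [0.7627, 0.1353, 0.1718]
ee_rot: [-3.123, -0.018, 3.047]
force: [-0.2, 0.2, -1.2]
grip_width: 0.0209
```

```bash
python3 -c "
from h import *
rel()
camera('top');rel()"
```

```text
t 7.0 tip [0.6372 0.1476 0.1891] r 0.0687 yaw 174.56 lateral(tool y) tip -0.0017 handle az -6.04 Rtcp 0.1948 rot [-3.1228 -0.0183  3.0467] F [-0.2  0.2 -1.2] T [ 0.04 -0.04 -0.05] w 0.0209
t 7.05 tip [0.6375 0.1475 0.189 ] r 0.0691 yaw 174.56 lateral(tool y) tip -0.0018 handle az -6.05 Rtcp 0.1952 rot [-3.1228 -0.0178  3.0467] F [ 0.1  0.4 -1.5] T [ 0.04 -0.01 -0.02] w 0.0213
```

Insert.

Call:
carry_out --increments '[[1.5,[0.4,0.15,0.05],0.005],[1.5,[0.6,0.1,0.05],0.005],[1.5,[0.6,0,0.05],0],[1.5,[0.6,0,0],0],[1.5,[0,0,0],0]]'

```text
time_s: 7.47
position: [0.7387, 0.141, 0.1704]
ee_rot: [-3.123, -0.018, 3.036]
force: [-1.0, 0.3, -1.9]
grip_width: 0.0209
```

```bash
python3 -c "
from h import *
rel()"
```

```text
t 7.4667 tip [0.6134 0.1546 0.1877] r 0.0444 yaw 173.95 lateral(tool y) tip 0.0035 handle az -4.98 Rtcp 0.1704 rot [-3.123  -0.0182  3.036 ] F [-1.   0.3 -1.9] T [ 0.08 -0.02  0.01] w 0.0209
```

Call:
carry_out --increments '[[1.5,[0.5,-0.2,0],0.0],[1.5,[0.2,-0.2,0],0],[1.5,[0,-0.4,0],0.02],[1.5,[0,-0.6,0],0.04]]'

```text
time_s: 7.8
position: [0.7287, 0.1293, 0.1713]
ee_rot: [-3.124, -0.017, 2.976]
force: [1.5, 2.1, -1.7]
grip_width: 0.0211
```

```bash
python3 -c "
from h import *
rel()"
```

```text
t 7.8 tip [0.6043 0.1503 0.1884] r 0.0357 yaw 170.53 lateral(tool y) tip 0.0004 handle az -9.42 Rtcp 0.1618 rot [-3.1236 -0.0168  2.9762] F [ 1.5  2.1 -1.7] T [ 0.45 -0.26 -0.23] w 0.0211
```

Call:
carry_out --increments '[[1.5,[0,-1.0,0],0.06],[1.5,[0,-1.2,0],0.075],[1.5,[0,-1.2,0],0.075],[1.5,[0,-1.2,0],0.075],[1.5,[0,-1.2,0],0.075]]'

```text
time_s: 8.22
position: [0.713, 0.0811, 0.1728]
ee_rot: [-3.137, -0.011, 2.594]
force: [0.9, 3.7, -2.9]
grip_width: 0.021
```

```bash
python3 -c "
from h import *
rel();print(state()['q'])"
```

```text
t 8.2167 tip [0.6053 0.1469 0.1891] r 0.0373 yaw 148.62 lateral(tool y) tip 0.0113 handle az -27.41 Rtcp 0.1622 rot [-3.1371 -0.011   2.5939] F [ 0.9  3.7 -2.9] T [ 0.53 -0.42 -0.35] w 0.021
[ 0.11514131  0.84276321 -0.53090445  1.33399829  0.4344582   1.09140127
  0.55058831]
```

Call:
carry_out --increments '[[1.5,[0,-1.2,0],0.02],[1.5,[0,-1.4,0],0.05],[1.5,[0,-1.4,0],0.07],[1.5,[0,-1.4,0],0.07]]'

```text
time_s: 8.55
position: [0.6851, 0.0418, 0.1739]
ee_rot: [3.13, -0.012, 2.365]
force: [1.6, 4.0, -2.4]
grip_width: 0.0213
```

```bash
python3 -c "
from h import *
rel()"
```

```text
t 8.55 tip [0.595  0.1302 0.1904] r 0.0365 yaw 135.5 lateral(tool y) tip -0.0000 handle az -44.46 Rtcp 0.1627 rot [ 3.1305 -0.012   2.3648] F [ 1.6  4.  -2.4] T [ 0.71 -0.41 -0.38] w 0.0213
```

Call:
carry_out --increments '[[1.5,[0,-1.3,0.05],0.07],[1.5,[0.05,-1.3,0.05],0.075],[1.5,[0.05,-1.4,0.05],0.075],[1.5,[0.05,-1.4,0.05],0.075]]'

```text
time_s: 8.88
position: [0.6465, 0.012, 0.1737]
ee_rot: [3.117, -0.018, 2.045]
force: [2.6, 4.2, -2.2]
grip_width: 0.0211
```

```bash
python3 -c "
from h import *
rel();print(state()['q'])"
```

```text
t 8.8833 tip [0.5886 0.124  0.191 ] r 0.0373 yaw 117.17 lateral(tool y) tip 0.0029 handle az -61.67 Rtcp 0.1634 rot [ 3.1166 -0.0183  2.045 ] F [ 2.6  4.2 -2.2] T [ 0.43 -0.59 -0.39] w 0.0211
[ 0.19720215  0.70768035 -0.41658192  1.59228757  0.31101927  0.89172161
  0.15205952]
```

Call:
carry_out --increments '[[1.5,[0.05,-1.4,0.1],0.06],[1.5,[0.05,-1.4,0.1],0.07],[1.5,[0.05,-1.4,0.1],0.07],[1.5,[0.05,-1.0,0.1],0.06],[1.5,[0,-0.2,0],0]]'

```text
time_s: 9.3
position: [0.6013, -0.005, 0.1727]
ee_rot: [3.1, -0.029, 1.755]
force: [2.9, 2.1, -3.6]
grip_width: 0.021
```

```bash
python3 -c "
from h import *
rel();snap('top','top4.png');snap('side','side4.png')
a=cv2.imread('pics/top4.png')[130:270,200:360];b=cv2.imread('pics/side4.png')[150:290,230:390]
cv2.imwrite('pics/c8.png',np.hstack([cv2.resize(i,None,fx=2.5,fy=2.5,interpolation=2) for i in(a,b)]))
"
```

```text
t 9.3 tip [0.5777 0.1187 0.1913] r 0.0381 yaw 100.55 lateral(tool y) tip 0.0017 handle az -78.63 Rtcp 0.1640 rot [ 3.1001 -0.0286  1.7549] F [ 2.9  2.1 -3.6] T [ 0.15 -0.48 -0.28] w 0.021
```

View pics/c8.png

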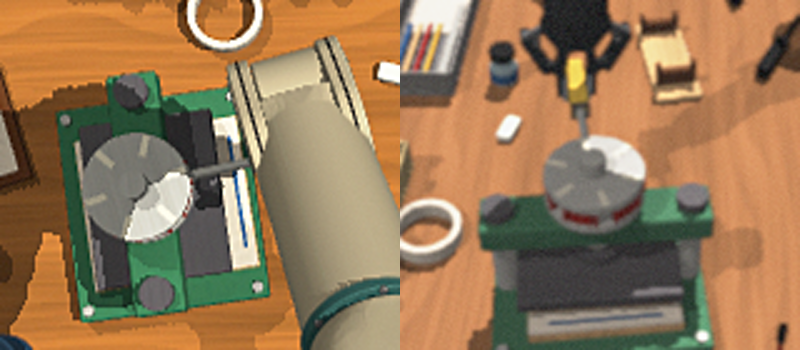

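```bash
python3 -c "
from h import *
a=cv2.imread('pics/top4.png')[175:235,225:285]
cv2.imwrite('pics/c9.png',cv2.resize(a,None,fx=10,fy=10,interpolation=2))
"
```

```text
(no output)
```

View pics/c9.png

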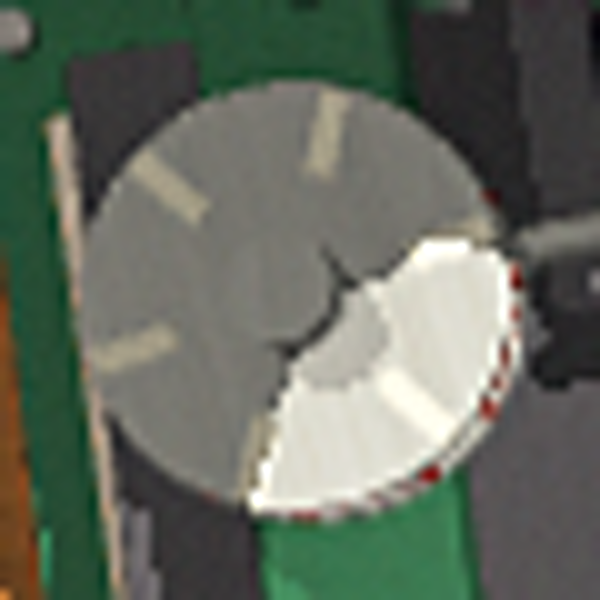

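```bash
cat >> h.py <<'E'
def stripes(c,pts):
    for a in pts:
        P=[onz(c,*q,.208)[:2] for q in(a[:2],a[2:])]
        o=[round(float(np.degrees(np.arctan2(*(p-C)[::-1]))),1) for p in P]+[round(float(np.degrees(np.arctan2(*(P[1]-P[0])[::-1]))),1)]
        print(o,[round((v+360)%60,1) for v in o])
E
python3 -c "
from h import *
c=load('top4.png')
f=lambda x,y:(225+(x+.5)/10-.5,175+(y+.5)/10-.5)
stripes(c,[f(*a[:2])+f(*a[2:]) for a in((322,175,337,92),(205,212,142,160),(175,338,98,360),(385,382,448,432))])"
```

```text
[-13.9, -12.7, -10.9] [46.1, 47.3, 49.1]
[45.9, 47.2, 49.1] [45.9, 47.2, 49.1]
[108.7, 107.0, 104.4] [48.7, 47.0, 44.4]
[-135.2, -133.1, -129.8] [44.8, 46.9, 50.2]
```

Call:
carry_out --increments '[[1.5,[-0.2,0.3,0],0],[1.5,[-0.8,0.2,0.03],0],[1.5,[-1.0,0,0.03],0],[1.5,[-1.0,0,0.05],0],[1.5,[-0.8,0,0.05],0],[1.5,[0,0,0],0]]'

```text
time_s: 9.9
position: [0.6162, -0.0467, 0.1689]
ee_rot: [3.104, -0.026, 1.765]
force: [0.1, -0.6, -1.7]
grip_width: 0.0214
```

```bash
python3 -c "
from h import *
rel();print(state()['q'])"
```

```text
t 9.9 tip [0.5913 0.0768 0.1872] r 0.0821 yaw 101.13 lateral(tool y) tip 0.0067 handle az -76.88 Rtcp 0.2080 rot [ 3.1036 -0.0261  1.765 ] F [ 0.1 -0.6 -1.7] T [-0.06  0.02 -0.09] w 0.0214
[ 0.26603847  0.65926259 -0.34970722  1.69744822  0.25128328  0.79750942
  0.00811258]
```

Call:
carry_out --increments '[[1.5,[0,1.2,0],-0.06],[1.5,[0,1.8,0],-0.09],[1.5,[0.05,1.8,0],-0.09],[1.5,[0.05,1.8,0],-0.09],[1.5,[0.05,1.8,0],-0.09],[1.5,[0.05,1.8,0],-0.09],[1.5,[0.05,1.8,0],-0.09]]'

```text
time_s: 10.48
position: [0.7201, -0.003, 0.1704]
ee_rot: [3.108, -0.002, 2.378]
force: [0.1, -0.4, -2.2]
grip_width: 0.0207
```

```bash
python3 -c "
from h import *
rel();plan(.7639,.1108,.171,2.915,5)"
```

```text
t 10.4833 tip [0.6285 0.084  0.1857] r 0.0933 yaw 136.24 lateral(tool y) tip -0.0107 handle az -46.42 Rtcp 0.2192 rot [ 3.1076e+00 -2.2000e-03  2.3778e+00] F [ 0.1 -0.4 -2.2] T [-0.08 -0.07  0.  ] w 0.0207
now [ 0.7201 -0.003   0.1704] 2.378 per row:
[np.float64(0.94), np.float64(2.25), np.float64(-0.01)] -0.107
[np.float64(0.7), np.float64(2.34), np.float64(-0.01)] -0.107
[np.float64(0.44), np.float64(2.4), np.float64(-0.01)] -0.107
[np.float64(0.18), np.float64(2.43), np.float64(-0.01)] -0.107
[np.float64(-0.08), np.float64(2.44), np.float64(-0.01)] -0.107
```

Call:
carry_out --increments '[[1.5,[0.6,1.9,0],-0.09],[1.5,[0.5,1.9,0],-0.09],[1.5,[0.3,1.9,0],-0.09],[1.5,[0.1,1.9,0],-0.09],[1.5,[0,1.9,0],-0.09],[1.5,[0,1.2,0],-0.06],[1.5,[0,0,0],0]]'

```text
time_s: 11.07
position: [0.766, 0.0998, 0.1693]
ee_rot: [3.11, 0.01, 2.914]
force: [-0.7, 1.7, -2.3]
grip_width: 0.0213
```

```bash
python3 -c "
from h import *
rel();plan(.7639,.1108,.171,2.915,1)"
```

```text
t 11.0667 tip [0.6426 0.1279 0.1831] r 0.0787 yaw 166.94 lateral(tool y) tip -0.0105 handle az -15.87 Rtcp 0.2048 rot [3.1101 0.0097 2.9137] F [-0.7  1.7 -2.3] T [ 0.05  0.01 -0.02] w 0.0213
now [0.766  0.0998 0.1693] 2.914 per row:
[np.float64(0.45), np.float64(1.02), np.float64(-0.17)] -0.001
```

Call:
carry_out --increments '[[1.5,[0.2,0.6,-0.3],0],[1.5,[0.2,0.3,-0.2],0],[1.5,[0,0,0],0]]'

```text
time_s: 11.32
position: [0.763, 0.1077, 0.1733]
ee_rot: [3.113, 0.007, 2.908]
force: [0.3, 0.2, -1.4]
grip_width: 0.021
```

```bash
python3 -c "
from h import *
c=snap('side','side5.png');t=snap('top','top5.png');rel()
s=state();R=Rn.from_euler('xyz',s['ee_rot']).as_matrix();tip=s['position']+R@[.1264,0,-.015];print(proj(c,tip),proj(t,tip))
a=cv2.imread('pics/top5.png')[155:215,225:305];b=cv2.imread('pics/side5.png')[195:255,230:310]
cv2.imwrite('pics/c10.png',np.hstack([cv2.resize(i,None,fx=5,fy=5,interpolation=2) for i in(a,b)]))
"
```

```text
t 11.4167 tip [0.6401 0.1356 0.1872] r 0.0739 yaw 166.62 lateral(tool y) tip -0.0032 handle az -14.17 Rtcp 0.2004 rot [3.1132 0.0074 2.9081] F [ 0.5  0.5 -1.5] T [-0.08  0.02  0.  ] w 0.021
(np.float64(281.2677454278753), np.float64(217.28904299926666)) (np.float64(262.7790124192769), np.float64(177.2489634402696))
```

View pics/c10.png

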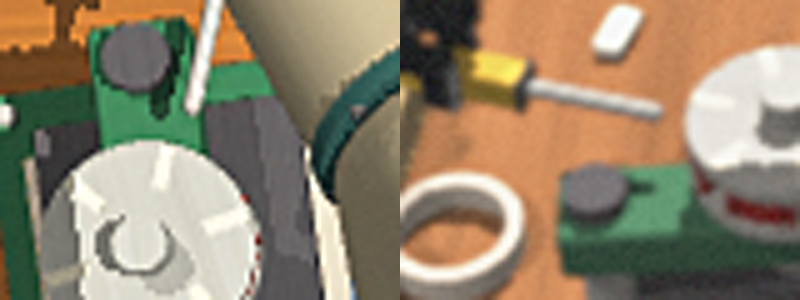

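Call:
carry_out --increments '[[1.5,[0.4,0.25,0],0],[1.5,[0.6,0.05,0],0],[1.5,[0.5,0,0],0],[1.5,[0,0,0],0]]'

```text
time_s: 11.75
position: [0.7479, 0.1103, 0.1734]
ee_rot: [3.115, 0.008, 2.904]
force: [-0.2, -0.3, -1.3]
grip_width: 0.0211
```

```bash
python3 -c "
from h import *
rel()"
```

```text
t 11.75 tip [0.6249 0.1398 0.1874] r 0.0581 yaw 166.36 lateral(tool y) tip -0.0024 handle az -14.26 Rtcp 0.1846 rot [3.1154 0.0078 2.9036] F [-0.2 -0.3 -1.3] T [-0.02 -0.01 -0.01] w 0.0211
```

Call:
carry_out --increments '[[1.5,[0.5,0.15,0],0],[1.5,[0.7,0,0],0],[1.5,[0.5,0,0],0],[1.5,[0.2,0,0],0],[1.5,[0,0,0],0]]'

```text
time_s: 12.17
position: [0.7271, 0.1165, 0.1737]
ee_rot: [3.116, 0.008, 2.904]
force: [0.1, -0.0, -1.3]
grip_width: 0.0206
```

```bash
python3 -c "
from h import *
rel()"
```

```text
t 12.1667 tip [0.6041 0.146  0.1877] r 0.0364 yaw 166.36 lateral(tool y) tip -0.0013 handle az -13.96 Rtcp 0.1629 rot [3.116  0.0079 2.9036] F [ 0.1 -0.  -1.3] T [-0.01 -0.    0.  ] w 0.0206
```

In. Second pull.

Call:
carry_out --increments '[[1.5,[0,-0.6,0],0.02],[1.5,[0,-1.2,0],0.04],[1.5,[0.05,-1.4,0.05],0.06],[1.5,[0.05,-1.4,0.05],0.06],[1.5,[0.05,-1.4,0.05],0.06]]'

```text
time_s: 12.58
position: [0.707, 0.0719, 0.1723]
ee_rot: [3.092, -0.004, 2.647]
force: [0.6, 7.5, -1.1]
grip_width: 0.0211
```

```bash
python3 -c "
from h import *
rel()"
```

```text
t 12.5833 tip [0.5954 0.1311 0.1878] r 0.0361 yaw 151.68 lateral(tool y) tip -0.0092 handle az -31.31 Rtcp 0.1615 rot [ 3.0923 -0.0043  2.6473] F [ 0.6  7.5 -1.1] T [ 1.27 -0.02 -0.73] w 0.0211
```

Call:
carry_out --increments '[[1.5,[0,-1.1,0],0.09],[1.5,[0.05,-1.2,0.05],0.09],[1.5,[0.05,-1.3,0.05],0.085],[1.5,[0.05,-1.3,0.05],0.08]]'

```text
time_s: 12.92
position: [0.6779, 0.0326, 0.1697]
ee_rot: [3.087, -0.024, 2.271]
force: [1.6, 3.5, -1.3]
grip_width: 0.0206
```

```bash
python3 -c "
from h import *
rel()"
```

```text
t 12.9167 tip [0.596  0.1284 0.1877] r 0.0385 yaw 130.12 lateral(tool y) tip 0.0030 handle az -48.54 Rtcp 0.1644 rot [ 3.0866 -0.0241  2.271 ] F [ 1.6  3.5 -1.3] T [ 0.66 -0.24 -0.45] w 0.0206
```

Call:
carry_out --increments '[[1.5,[0.05,-1.4,0],0.06],[1.5,[0.1,-1.4,0],0.075],[1.5,[0.1,-1.4,0],0.075],[1.5,[0.1,-1.4,0],0.075]]'

```text
time_s: 13.25
position: [0.633, 0.0032, 0.1688]
ee_rot: [3.081, -0.042, 1.954]
force: [3.1, 4.7, -3.1]
grip_width: 0.0212
```

```bash
python3 -c "
from h import *
rel();print(state()['q'])"
```

```text
t 13.25 tip [0.5852 0.1194 0.1891] r 0.0398 yaw 111.95 lateral(tool y) tip 0.0014 handle az -67.24 Rtcp 0.1654 rot [ 3.0809 -0.0424  1.9538] F [ 3.1  4.7 -3.1] T [ 0.42 -0.51 -0.38] w 0.0212
[ 0.23558369  0.68404288 -0.41429047  1.6638302   0.27671924  0.80897188
  0.10590587]
```

Call:
carry_out --increments '[[1.5,[0.2,-1.3,0.05],0.07],[1.5,[0.2,-1.4,0.05],0.075],[1.5,[0.2,-1.4,0.05],0.075],[1.5,[0.15,-1.4,0.05],0.075]]'

```text
time_s: 13.58
position: [0.5843, -0.0092, 0.1674]
ee_rot: [3.077, -0.06, 1.622]
force: [4.6, 2.9, -3.0]
grip_width: 0.021
```

```bash
python3 -c "
from h import *
rel()"
```

```text
t 13.5833 tip [0.5769 0.1158 0.1899] r 0.0407 yaw 92.95 lateral(tool y) tip 0.0058 handle az -84.7 Rtcp 0.1657 rot [ 3.0768 -0.06    1.6222] F [ 4.6  2.9 -3. ] T [ 0.25 -0.72 -0.47] w 0.021
```

Call:
carry_out --increments '[[1.5,[0.25,-1.3,0.0],0.04],[1.5,[0.25,-1.4,0.05],0.06],[1.5,[0.2,-1.4,0.05],0.07],[1.5,[0.2,-1.0,0.05],0.06]]'

```text
time_s: 13.92
position: [0.541, -0.0074, 0.1667]
ee_rot: [3.071, -0.076, 1.354]
force: [3.0, -1.1, -3.0]
grip_width: 0.0209
```

```bash
python3 -c "
from h import *
rel();snap('top','top6.png');rel();snap('side','side6.png')
a=cv2.imread('pics/top6.png')[175:235,225:285];b=cv2.imread('pics/side6.png')[190:310,250:370]
cv2.imwrite('pics/c11.png',np.hstack([cv2.resize(a,(400,400),interpolation=2),cv2.resize(b,(400,400),interpolation=2)]))
"
```

```text
t 13.9167 tip [0.5668 0.1148 0.1912] r 0.0411 yaw 77.6 lateral(tool y) tip 0.0067 handle az -99.72 Rtcp 0.1656 rot [ 3.0711 -0.0757  1.3543] F [ 3.  -1.1 -3. ] T [-0.57 -0.53 -0.44] w 0.0209
t 13.9667 tip [0.5654 0.1151 0.191 ] r 0.0409 yaw 77.48 lateral(tool y) tip 0.0053 handle az -100.33 Rtcp 0.1656 rot [ 3.0732 -0.0752  1.3523] F [ 0.8 -1.  -2.8] T [-0.58 -0.46 -0.54] w 0.0211
```

View pics/c11.png

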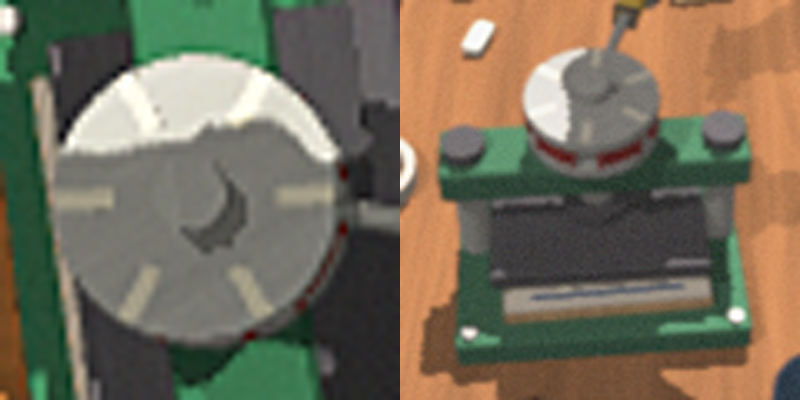

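```bash
python3 -c "
from h import *
c=load('top6.png')
k=400/60
f=lambda x,y:(225+(x+.5)/k-.5,175+(y+.5)/k-.5)
stripes(c,[f(*a[:2])+f(*a[2:]) for a in((112,197,55,199),(278,197,332,197),(243,118,265,80),(152,268,128,318),(238,268,262,312),(150,130,125,82))])"
```

```text
[89.0, 89.5, 90.3] [29.0, 29.5, 30.3]
[-92.4, -92.1, -91.7] [27.6, 27.9, 28.3]
[-32.0, -31.7, -30.9] [28.0, 28.3, 29.1]
[147.9, 150.2, 153.6] [27.9, 30.2, 33.6]
[-150.6, -151.2, -152.4] [29.4, 28.8, 27.6]
[33.6, 30.8, 26.6] [33.6, 30.8, 26.6]
```

Call:
carry_out --increments '[[1.5,[0.2,-0.7,0],0.05],[1.5,[0.2,-0.9,0],0.05],[1.5,[0.1,-0.5,0],0.03],[1.5,[0,0,0],0],[1.5,[0,0,0],0],[1.5,[0,0,0],0]]'

```text
time_s: 14.52
position: [0.5264, -0.003, 0.1675]
ee_rot: [3.074, -0.082, 1.224]
force: [0.9, -0.3, -2.1]
grip_width: 0.0208
```

```bash
python3 -c "
from h import *
rel();snap('top','top7.png');rel()
a=cv2.imread('pics/top7.png')[175:235,225:285]
cv2.imwrite('pics/c12.png',cv2.resize(a,(400,400),interpolation=2))
"
```

```text
t 14.5167 tip [0.5679 0.1147 0.1928] r 0.0411 yaw 70.11 lateral(tool y) tip 0.0129 handle az -105.03 Rtcp 0.1644 rot [ 3.0744 -0.0821  1.2237] F [ 0.9 -0.3 -2.1] T [-0.07  0.01  0.  ] w 0.0208
t 14.5667 tip [0.5679 0.1147 0.1928] r 0.0411 yaw 70.1 lateral(tool y) tip 0.0130 handle az -105.02 Rtcp 0.1644 rot [ 3.0744 -0.0822  1.2236] F [ 0.3  0.7 -1.7] T [-0.07  0.04 -0.01] w 0.0205
```

View pics/c12.png

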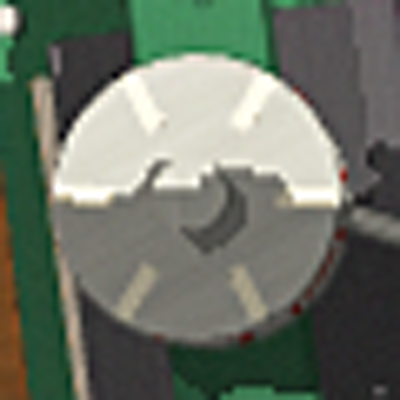

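Call:
carry_out --increments '[[1.5,[0.2,-1.0,0.05],0],[1.5,[0.2,-1.2,0.05],0],[1.5,[0.1,-0.8,0],0.02],[1.5,[0,0,0],0],[1.5,[0,0,0],0]]'

```text
time_s: 14.98
position: [0.5083, 0.0063, 0.1669]
ee_rot: [3.059, -0.087, 1.192]
force: [1.0, -0.5, -0.7]
grip_width: 0.0212
```

```bash
python3 -c "
from h import *
rel();snap('top','top8.png');snap('side','side8.png');rel()
a=cv2.imread('pics/top8.png')[175:235,225:285];b=cv2.imread('pics/side8.png')[190:310,250:370]
cv2.imwrite('pics/c13.png',np.hstack([cv2.resize(a,(400,400),interpolation=2),cv2.resize(b,(400,400),interpolation=2)]))
"
```

```text
t 14.9833 tip [0.5532 0.1226 0.1927] r 0.0368 yaw 68.32 lateral(tool y) tip -0.0024 handle az -112.09 Rtcp 0.1613 rot [ 3.0592 -0.0869  1.1924] F [ 1.  -0.5 -0.7] T [-0.2  -0.09 -0.17] w 0.0212
t 15.0833 tip [0.5532 0.1226 0.1926] r 0.0368 yaw 68.31 lateral(tool y) tip -0.0024 handle az -112.12 Rtcp 0.1613 rot [ 3.0597 -0.0868  1.1923] F [ 1.4 -1.2 -0.8] T [-0.21 -0.06 -0.17] w 0.0208
```

View pics/c13.png

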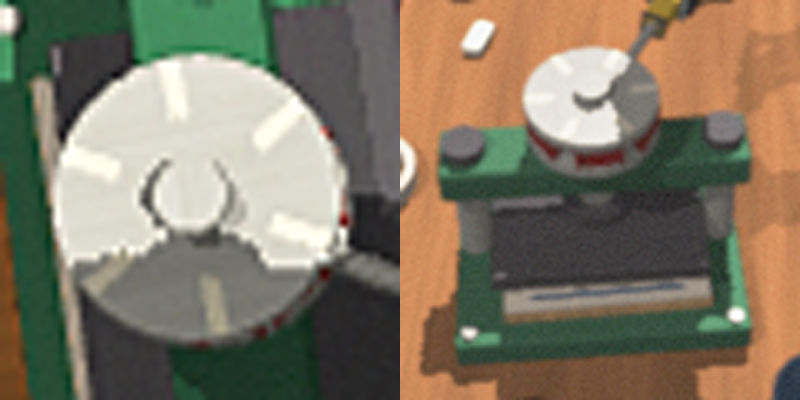

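```bash
python3 -c "
from h import *
c=load('top8.png')
k=400/60
f=lambda x,y:(225+(x+.5)/k-.5,175+(y+.5)/k-.5)
stripes(c,[f(*a[:2])+f(*a[2:]) for a in((116,170,70,153),(275,226,325,245),(178,118,170,68),(210,280,217,328),(258,142,298,105))])"
```

```text
[70.3, 69.5, 68.1] [10.3, 9.5, 8.1]
[-112.3, -112.4, -112.4] [7.7, 7.6, 7.6]
[12.1, 10.6, 8.4] [12.1, 10.6, 8.4]
[-171.1, -171.6, -172.4] [8.9, 8.4, 7.6]
[-50.2, -49.5, -48.3] [9.8, 10.5, 11.7]
```

Call:
carry_out --increments '[[1.5,[-0.3,0.1,0],0],[1.5,[-0.8,0.1,0],0],[1.5,[-1.0,0,0],0],[1.5,[-1.0,0,0],0],[1.5,[-1.0,0,0],0],[1.5,[-0.6,0,0],0],[1.5,[0,0,0],0]]'

```text
time_s: 15.67
position: [0.488, -0.0424, 0.1608]
ee_rot: [3.067, -0.084, 1.196]
force: [-0.1, 0.1, -1.8]
grip_width: 0.0211
```

```bash
python3 -c "
from h import *
rel();print(state()['q'])
snap('top','top9.png')
a=cv2.imread('pics/top9.png')[130:270,200:360]
cv2.imwrite('pics/c14.png',cv2.resize(a,None,fx=4,fy=4,interpolation=2))
plan(.53,-.25,.2,1.2,9)
"
```

```text
t 15.6667 tip [0.5326 0.0741 0.1863] r 0.0894 yaw 68.53 lateral(tool y) tip -0.0040 handle az -112.23 Rtcp 0.2141 rot [ 3.0669 -0.0841  1.1962] F [-0.1  0.1 -1.8] T [-0.03  0.13 -0.08] w 0.0211
[ 0.2234793   0.48006819 -0.21347444  2.10981795  0.09740048  0.46434323
 -0.4244198 ]
now [ 0.4883 -0.0419  0.1609] 1.196 per row:
[np.float64(-1.98), np.float64(1.28), np.float64(-0.43)] -0.0
[np.float64(-1.98), np.float64(1.28), np.float64(-0.43)] -0.0
[np.float64(-1.98), np.float64(1.28), np.float64(-0.43)] -0.0
[np.float64(-1.98), np.float64(1.27), np.float64(-0.43)] -0.0
[np.float64(-1.98), np.float64(1.27), np.float64(-0.43)] -0.0
[np.float64(-1.98), np.float64(1.27), np.float64(-0.43)] -0.0
[np.float64(-1.99), np.float64(1.27), np.float64(-0.43)] -0.0
[np.float64(-1.99), np.float64(1.27), np.float64(-0.43)] -0.0
[np.float64(-1.99), np.float64(1.27), np.float64(-0.43)] -0.0
```

View pics/c14.png

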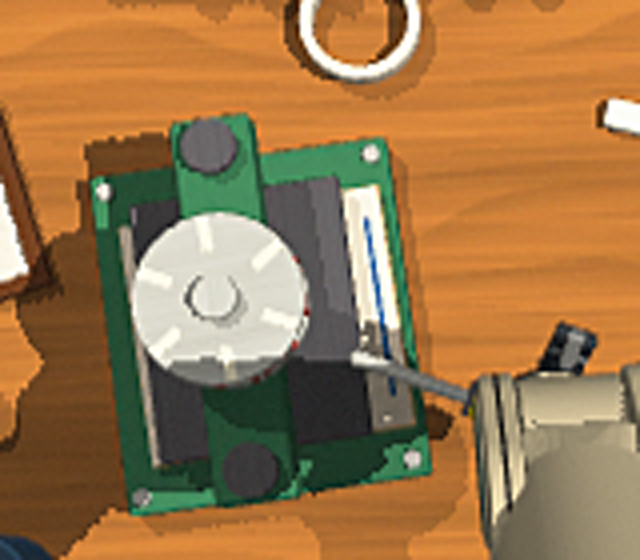

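```bash
cat >> h.py <<'E'
def plan(x,y,z,yaw,n):
    s=state();p=s['position'];w=s['ee_rot'][2];R=Rn.from_euler('xyz',s['ee_rot']).as_matrix()
    dw=(yaw-w+np.pi)%(2*np.pi)-np.pi;D=(np.array([x,y,z])-p)/n
    print('now',p.round(4),s['ee_rot'].round(4))
    for i in range(n):
        Q=R@Rn.from_rotvec([0,0,-dw*i/n]).as_matrix();print([round(float(100*v),2) for v in Q.T@D],round(float(-dw/n),3))
E
python3 -c "
from h import *
plan(.53,-.22,.2,1.787,8)"
```

```text
now [ 0.4883 -0.0419  0.1609] [ 3.0667 -0.0843  1.1963]
[-1.83, 1.34, -0.55] -0.074
[-1.93, 1.21, -0.55] -0.074
[-2.01, 1.06, -0.55] -0.074
[-2.08, 0.91, -0.55] -0.074
[-2.15, 0.75, -0.55] -0.074
[-2.19, 0.59, -0.55] -0.074
[-2.23, 0.43, -0.55] -0.074
[-2.26, 0.26, -0.55] -0.074
```

Call:
carry_out --increments '[[1.5,[-1.8,1.3,-0.5],-0.07],[1.5,[-1.9,1.2,-0.5],-0.07],[1.5,[-2.0,1.0,-0.5],-0.07],[1.5,[-2.1,0.9,-0.5],-0.07],[1.5,[-2.1,0.8,-0.5],-0.07],[1.5,[-2.2,0.6,-0.5],-0.07],[1.5,[-2.2,0.4,-0.5],-0.07],[1.5,[-2.2,0.3,-0.5],-0.07]]'

```text
time_s: 16.38
position: [0.5315, -0.2151, 0.1968]
ee_rot: [3.034, -0.035, 1.797]
force: [0.1, 0.8, -0.7]
grip_width: 0.0213
```

```bash
python3 -c "
from h import *
plan(.4967,-.3245,.13,1.789,7)"
```

```text
now [ 0.5315 -0.2151  0.1968] [ 3.0339 -0.0346  1.7971]
[-1.44, -0.93, 0.81] 0.001
[-1.44, -0.93, 0.81] 0.001
[-1.45, -0.92, 0.81] 0.001
[-1.45, -0.92, 0.81] 0.001
[-1.45, -0.92, 0.81] 0.001
[-1.45, -0.92, 0.81] 0.001
[-1.45, -0.92, 0.81] 0.001
```

Call:
carry_out --increments '[[1.5,[-1.4,-0.9,0.8],0],[1.5,[-1.4,-0.9,0.8],0],[1.5,[-1.4,-0.9,0.8],0],[1.5,[-1.4,-0.9,0.8],0],[1.5,[-1.4,-0.9,0.8],0],[1.5,[-1.4,-0.9,0.8],0],[1.5,[-1.0,-0.6,0.4],0],[1.5,[0,0,0],0]]'

```text
time_s: 17.05
position: [0.5022, -0.3287, 0.1335]
ee_rot: [3.026, -0.03, 1.796]
force: [-1.3, -0.5, -1.8]
grip_width: 0.0208
```

```bash
cat >> h.py <<'E'
def home(z=.042):
    s=state();R=Rn.from_euler('xyz',s['ee_rot']).as_matrix();t=np.array([.4964,-.3231,z])-R@[.0014,0,-.015]
    print('handle',(s['position']+R@[.0014,0,-.015]).round(4),'tip',(s['position']+R@[.1264,0,-.015]).round(4),'F',s['force'].round(1),'T',s['ft_torque'].round(2),'w',round(s['grip_width'],4));return t
E
python3 -c "
from h import *
t=home(.08);plan(*t,1.789,2)"
```

```text
handle [ 0.5003 -0.3281  0.1484] tip [ 0.4723 -0.2064  0.1521] F [-1.3 -0.5 -1.8] T [-0.13  0.16 -0.04] w 0.0208
now [ 0.5022 -0.3287  0.1335] [ 3.0262 -0.0297  1.7963]
[0.19, -0.53, 3.39] 0.004
[0.19, -0.53, 3.39] 0.004
```

Call:
carry_out --increments '[[1.5,[0.2,-0.5,1.5],0.005],[1.5,[0.2,-0.5,1.8],0],[1.5,[0.0,-0.1,1.8],0],[1.5,[0,0,1.2],0],[1.5,[0,0,0],0]]'

```text
time_s: 17.47
position: [0.5002, -0.3231, 0.0693]
ee_rot: [3.021, -0.029, 1.791]
force: [0.5, 0.9, -0.6]
grip_width: 0.021
```

```bash
python3 -c "
from h import *
t=home(.044);plan(*t,1.789,3)"
```

```text
handle [ 0.4982 -0.3226  0.0842] tip [ 0.471  -0.2007  0.0878] F [ 0.5  0.9 -0.6] T [-0.12  0.17  0.  ] w 0.021
now [ 0.5002 -0.3231  0.0693] [ 3.021  -0.0292  1.7909]
[-0.04, -0.22, 1.32] 0.001
[-0.04, -0.22, 1.32] 0.001
[-0.04, -0.22, 1.32] 0.001
```

Call:
carry_out --increments '[[1.5,[0,-0.2,1.0],0],[1.5,[0,-0.2,1.1],0],[1.5,[0,-0.2,1.0],0],[1.5,[0,-0.1,0.5],0],[1.5,[0,0,0],0]]'

```text
time_s: 17.88
position: [0.5002, -0.3217, 0.0314]
ee_rot: [3.017, -0.027, 1.793]
force: [-0.8, 0.6, -1.3]
grip_width: 0.0206
```

```bash
python3 -c "
from h import *
t=home(.042);plan(*t,1.789,1)
snap('top','top10.png');snap('side','side10.png')
a=cv2.imread('pics/top10.png')[190:280,360:500];b=cv2.imread('pics/side10.png')[120:210,280:420]
cv2.imwrite('pics/c15.png',np.vstack([cv2.resize(i,None,fx=3.3,fy=3.3,interpolation=2) for i in(a,b)]))
"
```

```text
handle [ 0.4981 -0.3212  0.0463] tip [ 0.4705 -0.1993  0.0497] F [-0.8  0.6 -1.3] T [-0.08  0.17  0.01] w 0.0206
now [ 0.5002 -0.3217  0.0314] [ 3.0173 -0.0275  1.7935]
[-0.16, -0.26, 0.4] 0.004
```

View pics/c15.png

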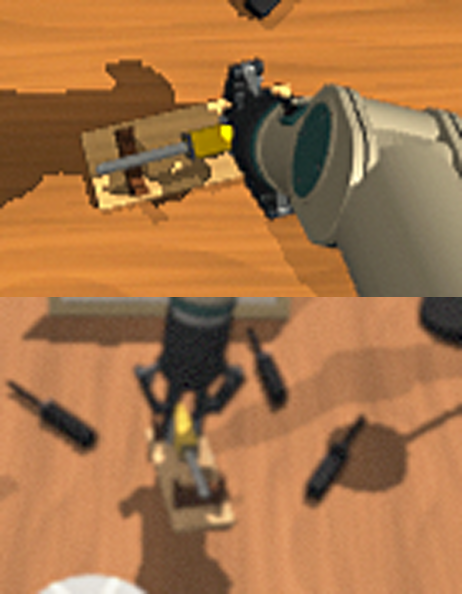

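Call:
carry_out --increments '[[1.5,[-0.1,-0.2,0.25],0],[1.5,[0,0,0.2],0],[1.5,[0,0,0],0]]'

```text
time_s: 18.23
position: [0.5004, -0.324, 0.0285]
ee_rot: [3.014, -0.025, 1.793]
force: [-0.1, 0.5, -1.6]
grip_width: 0.0211
```

```bash
python3 -c "
from h import *
t=home(.042);plan(*t,1.789,1)"
```

```text
handle [ 0.4983 -0.3234  0.0434] tip [ 0.4708 -0.2016  0.0465] F [-0.1  0.5 -1.6] T [-0.04  0.12  0.01] w 0.0211
now [ 0.5004 -0.324   0.0285] [ 3.0144 -0.0246  1.7931]
[0.07, -0.2, 0.12] 0.004
```

Call:
carry_out --increments '[[1.5,[0,-0.1,0.15],0],[1.5,[0,0,0],0],[3.0,[0,0,0],0],[4.5,[0,0,0],0],[6.0,[0,0,0],0],[6.0,[0,0,0],0],[6.0,[0,0,0],0]]'

```text
time_s: 18.82
position: [0.5016, -0.3251, 0.0292]
ee_rot: [3.01, -0.021, 1.793]
force: [-0.3, -0.1, 0.8]
grip_width: 0.06
```

```bash
python3 -c "
from h import *
t=home(.042)
snap('top','top11.png');snap('side','side11.png')
a=cv2.imread('pics/top11.png')[190:280,360:500];b=cv2.imread('pics/side11.png')[120:210,280:420]
cv2.imwrite('pics/c16.png',np.vstack([cv2.resize(i,None,fx=3.3,fy=3.3,interpolation=2) for i in(a,b)]))
print(state()['ee_rot'],state()['position'])
"
```

```text
handle [ 0.4994 -0.3245  0.0441] tip [ 0.4719 -0.2026  0.0467] F [-0.3 -0.1  0.8] T [0.01 0.1  0.03] w 0.06
[ 3.01057677 -0.02129777  1.79288064] [ 0.5014683  -0.32512748  0.0291203 ]
```

View pics/c16.png

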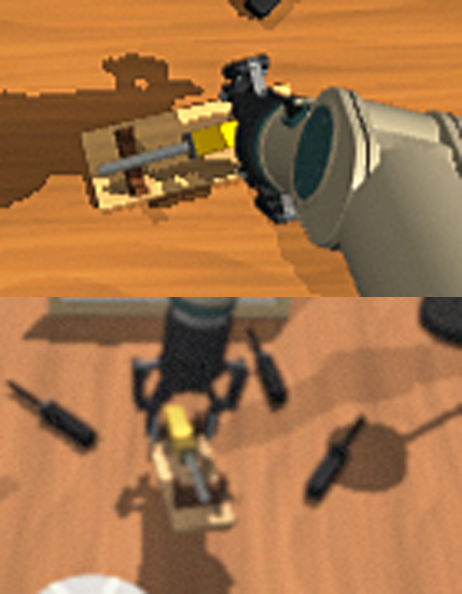

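Released; bar lies on its rest. Retreat along the tool axis, straight back.

Call:
carry_out --increments '[[6.0,[0,0,-0.6],0],[6.0,[0,0,-1.2],0],[6.0,[0,0,-2.0],0],[6.0,[0,0,-2.5],0],[6.0,[0,0,-3.0],0],[6.0,[0,0,-3.0],0]]'

```text
time_s: 19.42
position: [0.4824, -0.3282, 0.1524]
ee_rot: [3.019, -0.031, 1.796]
force: [-0.3, 0.2, -0.3]
grip_width: 0.0598
```

Call:
carry_out --increments '[[6.0,[-3.0,0,-1.5],0],[6.0,[-3.5,0,-1.0],0],[6.0,[-3.5,0,0],0],[6.0,[-3.5,0,0],0],[6.0,[-2.0,0,0],0],[6.0,[0,0,0],0]]'

```text
time_s: 19.92
position: [0.5169, -0.4877, 0.1925]
ee_rot: [3.009, -0.015, 1.8]
force: [-0.9, -0.7, 0.4]
grip_width: 0.0598
```

```bash
python3 - <<'E'
from h import *
c=snap('top','top12.png');snap('side','side12.png')
a=cv2.imread('pics/top12.png');b=cv2.imread('pics/side12.png')
cv2.imwrite('pics/c17.png',np.vstack([cv2.resize(i,(480,300),interpolation=3) for i in (a,b)]))
cv2.imwrite('pics/c18.png',np.hstack([cv2.resize(a[205:265,370:470],(400,240),interpolation=2),cv2.resize(b[140:200,300:400],(400,240),interpolation=2)]))
hsv=cv2.cvtColor(a,cv2.COLOR_BGR2HSV)
m=cv2.inRange(hsv,(24,150,90),(34,255,255));m[:205]=0;m[265:]=0;m[:,:380]=0;m[:,470:]=0
cnt=max(cv2.findContours(m,0,2)[0],key=cv2.contourArea);r=cv2.minAreaRect(cnt);print(r,cv2.contourArea(cnt),onz(c,*r[0],.052))
E
```

```text
((432.49139404296875, 229.6690216064453), (7.440499782562256, 29.387296676635742), 74.47589111328125) 120.0 [ 0.49891668 -0.32228825  0.052     ]
```

View pics/c17.png

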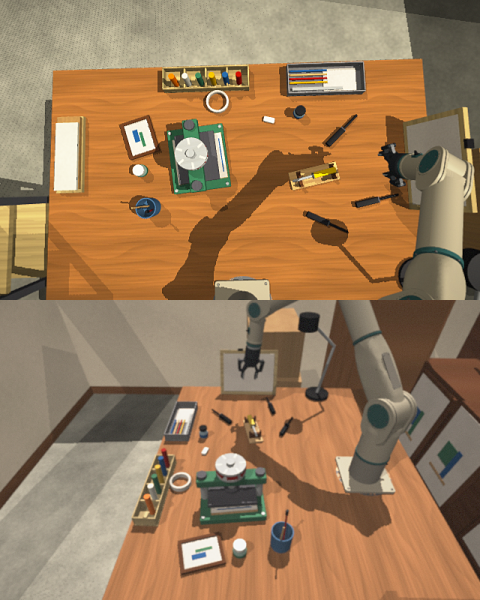

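View pics/c18.png

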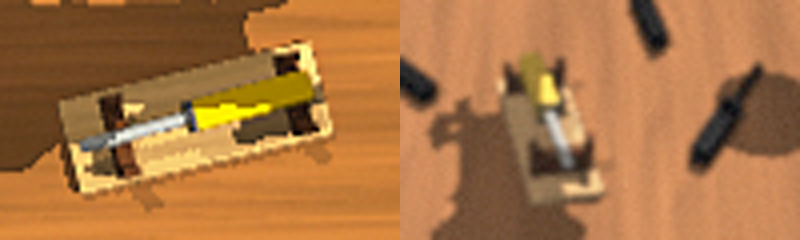

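```bash
python3 - <<'E'
from h import *
a,b=[cv2.imread(f'pics/{n}.png')[145:265,210:320] for n in('top0','top12')]
cv2.imwrite('pics/c19.png',np.hstack([cv2.resize(i,None,fx=3.6,fy=3.6,interpolation=2) for i in(a,b)]))
s=state();print(s['time_s'],s['qd'].round(3))
E
```

```text
20.0167 [-0.024 -0.013 -0.024  0.057 -0.012 -0.005 -0.003]
```

View pics/c19.png

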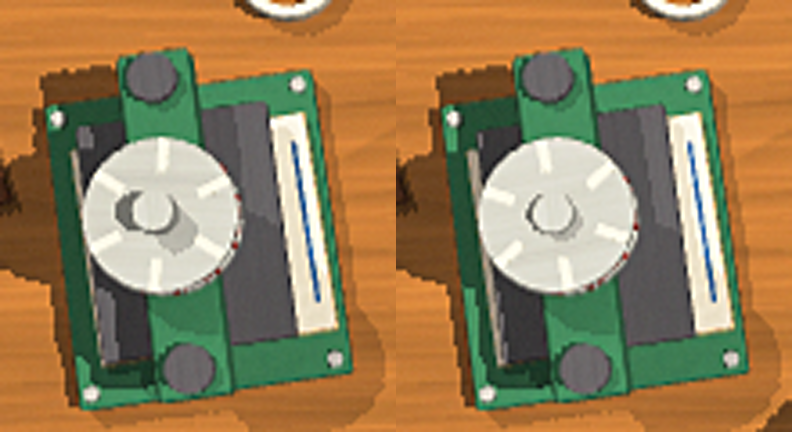

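```bash
python3 -c "
from workcell import sign_off
print(sign_off())"
```

```text
the job is handed in; nothing more can be done
None
```

I screwed the press down in two clockwise pulls with the yellow-handled bar, then laid the bar back on its rest. I handed the job in at about 20 s of the 72 s allowed; the hand-in gave no verdict.

- **Pulls:** From the stripes, the collar went from about 0.20 to 1.39 rad on the first pull. I drew the bar out, put it in the next hole, and pulled on to about 3.1 rad.
- **Firmness:** The pad force was not measured. At 3.1 rad it should be roughly 27 N by the given stiffness, well over the 8 N needed.
- **Overshoot:** The second pull ended further round than the 2.85 rad I aimed for. By the stripes it is still below the stop at 3.2, and the wrist force was last read at about 2 N there, so I left it.
- **Tool tilt:** The tool picked up a tilt of up to about 0.13 rad (7°) during the pulls, which the moves could not correct. The bar was therefore set down slightly rolled.
- **Last checks:** The bar lies across both blocks with the rod pointing the original way. Its handle is about 5 mm from where it first lay. The panel shows no visible shift, the other things look where they were, and the gripper is open and clear.

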